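Clamp the ball gauge for measuring

TASK

Clamp the white ball gauge in the black fixture for measuring: first draw the red safety catch fully out, away from the clamp, while the clamp arm is still up, then swing the clamp arm down by its blue bar and set its cup gently and fully home on the white ball, and last press the yellow latch lever on the arm all the way down. Do not shift or tip the gauge on its glass, do not press hard on its ball, and leave the other things on the bench where they are.

Things in the scene. Friction and masses are not known exactly. Their poses are not given: they have to be found in the camera images.
- fixture: Black clamping fixture, fixed to the bench: base plate 30 mm high, x -130 to +130, y -110 to +165 mm, with a glass window. Origin: on the table under the ball gauge's place; x points from the bar side (near the robot) to the pivot side, z up. Two grey pivot posts (108 mm high, x +80, y +-54 mm), grey catch housing (22 x 30 mm, 135 mm high, x +60, y +78 mm).
- clamp_hinge (a point): Centre of the clamp's pivot axis, 80 mm behind the fixture's origin (+x) and 90 mm above the table; the axis runs along the fixture's y.
- clamp (a joint): Angle of the aluminium clamp arm (rad): 0 = down, level, cup resting on the gauge's ball (hard stop -0.02); about 1.57 = upright, back stop 1.65; starts at 1.42 to 1.62. Friction hinge (0.5 N m; 3 to 5 N at the bar): stays wherever it is left. While the red catch is drawn less than about 18 mm its bolt stops the arm at about 1.35.
- clamp_grip (a point): Middle of the blue round bar (16 mm diameter, 72 mm free between the arm's two side plates) at the arm's end, 170 mm from the pivot axis, along the fixture's y. Arm upright: above the pivot, 260 mm above the table. Arm down: at fixture x -90 mm, 90 mm above the table. It can be pinched from above and turns between the fingers, or be pushed.
- cup_center (a point): Centre of the black socket cup under the clamp arm's bridge, 80 mm from the pivot axis (inner diameter 35 mm, outer 45 mm); it coincides with the ball's centre when seated. With the arm down the bridge's top is 119 mm above the table.
- catch (a joint): Travel of the red safety catch (m): 0 = home, bolt in front of the arm; 0.03 = fully drawn (end stop). It starts between 0 and 0.006, slides to the fixture's +y (away from the clamp arm), about 3 N of friction, no spring: it stays where it is left.
- catch_knob (a point): Middle of the top face of the red catch knob, 159 mm above the table. The knob is an upright block 14 mm (fixture x) by 16 mm (fixture y) by 40 mm tall; home at fixture x +60, y +125 mm; 24 mm of free bolt (10 mm thick) lies between it and the grey housing.
- latch (a joint): Angle of the yellow latch lever (rad): 0 = fully raised, 0.6 = pressed fully down (hard stop), lying level along the arm. Starts raised, 0 to 0.1. Friction 0.12 N m (2 to 3 N at the pad), no spring: it stays where it is left.
- latch_pad (a point): Middle of the upper face of the yellow latch lever's pad (24 x 28 mm, 8 mm thick). The lever lies on top of the arm in its middle and points to the clamp's pivot. Arm down: its own pivot is at fixture x +28 mm, 126 mm above the table; the pad is at x +69, 159 mm high when raised, and at x +80, 130 mm high when pressed down.
- gauge: Ball gauge to be clamped: white ceramic ball, 30 mm diameter, on a steel stem and a 44 x 44 x 12 mm steel foot, standing loose on the fixture's glass window under the cup's path. Origin: centre of the foot's underside (30 mm above the table). 0.15 to 0.3 kg.
- ball_center (a point): Centre of the gauge's white ball, 60 mm above its foot's underside, 90 mm above the table.
- ring_gauge: Bystander: steel ring 42 mm diameter, 14 mm high, loose on the fixture's base plate. Origin: centre of its underside.
- block: Bystander: steel gauge block 35 x 12 x 30 mm, loose on the fixture's base plate. Origin: centre of its underside.
- cleaner: Bystander: white plastic bottle with a blue cap, 44 mm diameter, 115 mm tall, on the table. Origin: centre of its underside.
- spare: Bystander: second ball gauge with a smaller brass ball (22 mm diameter), 44 mm square foot, 71 mm tall, on the table. Not to be used. Origin: centre of its underside.
- loupe: Bystander: black open eyepiece tube, 38 mm diameter, 40 mm tall, on the table. Origin: centre of its underside.
- vblock: Bystander: dark steel grooved block 50 x 40 x 36 mm, on the table behind the fixture. Origin: centre of its underside.
- caliper: Bystander: sliding caliper lying flat, 190 mm long, 8 mm thick, on the table. Origin: middle of its beam.
Not all that is in view belongs to the job. Leave any brown or green look-alike of the gauge alone.

How it is judged:
By the outcome, as a careful person would: the job done as asked, in the order asked, and still so for the second after the job is handed in, with the robot touching nothing.
It also fails if it takes over 59 s, if anything falls off the work surface, if the arm or the gripper's body presses on something with over 40 N, if the wrist force passes 120 N, or if a joint passes its speed limit or range.

ROBOT

A 6-joint arm with a two-finger parallel gripper is mounted at the origin on the work surface. World frame = base frame: x ahead of the robot, y to its left, z up, the work surface at z = 0. Lengths are in m, angles in degrees, forces in N, time in s.
With the tool pointing down it reaches from about 0.325 to 0.85 m from the base axis. Payload 15.5 kg.
Tool frame: the origin (TCP) lies midway between the tips of the shut fingers; the grasp point (between the pads) lies 19 mm behind it; y points along the fingers, x is the direction in which the jaws open and shut, and the axes are right-handed (so a half turn about y gives the same grasp; the last joint's range is limited). The gripper opens to 91 mm and grips with 3 to 60 N. Pads are 32 mm wide; open, the fingers measure 118 mm over their backs; the gripper's body (76 mm by 178 mm) begins 60 mm behind the grasp point.
Start: joints at [-73.023, 28.281, 77.091, -0, 74.628, -5.472], TCP at [0.239, -0.578, 0.214] pointing down, gripper open.
Joint ranges: [-166.48, 166.48], [-47.26, 123.95], [12.59, 153.08], [-70.14, 250.14], [6.76, 159.57], [-176.63, 176.63]. Speed limits (degrees/s): [108.29, 108.29, 147.25, 172.46, 172.46, 172.46].

INTERFACE

Orientations are given as a 3x3 rotation matrix whose columns are the frame's x, y, z axes.
In Python, from bench import ctrl gives the robot as it stands. The module is installed in compiled form; this text tells all that it offers. Calls block until the motion is done:
- ctrl.goto(position, orientation): joint-space move of the TCP to a pose.
- ctrl.move_l(position, vel=0.15, ori=None, contact_N=None): straight line of the TCP; ori=None keeps the orientation; vel is the mean speed in m/s. With contact_N (N) it stops when the force on the tool has changed by that much, and returns True; else False.
- ctrl.movej(angles): joint-space move.
- ctrl.command_gripper(opening): opening from 0.0 (shut) to 1.0 (fully open); the grip force is fixed at half the most; returns when the fingers have stopped.
- ctrl.sleep(seconds).
- ctrl.ik(position, orientation): joint angles nearest the present ones, or None.
- ctrl.read_camera(name): name is "scene" or "top" or "wrist"; returns the picture (480x640x3 uint8, blue, green, red); there is no depth.
- ctrl.camera_params(name): a dict with "fx", "fy", "cx", "cy" (pixels), "pose" (4x4, takes a point from camera to world coordinates); the wrist camera has in their place "T_tool_cam" (4x4, takes a point from camera to tool coordinates, whose origin is the TCP and whose axes are the tool frame's). Camera axes: x right, y up, looking along -z (the intrinsics and any distortion apply to the point x, -y, -z); pixel columns grow to the right and rows downward; lengths in m; the calibration is good to about 2 mm. A picture is of the moment at which its call begins: read the wrist's pose just before it. camera_params takes no time and is no camera call.
A pose or a line that the arm cannot do raises ctrl.MotionError and nothing moves.
- ctrl.sign_off(): hands the job in, once; it reports no verdict.
Readings, each from a call of its own:
- ctrl.current_t(): time.
- ctrl.current_q(): joint angles.
- ctrl.current_dq(): joint speeds.
- ctrl.current_effort(): joint torques, N m.
- ctrl.current_tool_pos(): TCP position.
- ctrl.current_eef_rot(): TCP orientation.
- ctrl.current_contact_force(): force on the tool from outside, world axes, zero at the start.
- ctrl.current_wrist_torque(): the same for the moment, N m.
- ctrl.current_grip_width(): opening from 0.0 (shut) to 1.0 (fully open).
Only numpy, scipy, OpenCV 4.12 (cv2) and the standard library are available. Lean on these libraries where they do the work, as an engineer would, in place of code of your own. Each camera call takes 0.05 s, during which the arm holds its last target.

## Working session

There is one attempt and no reset: what is moved stays moved. The work goes in short steps, each a Python script; the robot and the scene stay as the last script left them, time stands still between calls to the robot, and variables do not carry over. Pictures are saved under pics/ and viewed, and the job is handed in when it is done.

```bash
mkdir -p pics; ls
python3 - <<'E'
from bench import ctrl
import cv2, numpy as np
np.set_printoptions(precision=4,suppress=True)
for n in ("scene","top","wrist"):
    cv2.imwrite(f"pics/{n}0.png",ctrl.read_camera(n))
    print(n,ctrl.camera_params(n))
print(ctrl.current_t(),ctrl.current_tool_pos(),ctrl.current_eef_rot(),ctrl.current_grip_width())
E
```

```text
pics
scene {'fx': 522.7439739324147, 'fy': 522.7439739324147, 'cx': 319.02329818158006, 'cy': 246.94203151644828, 'pose': array([[-0.4809, -0.5423,  0.689 ,  1.1567],
       [ 0.8766, -0.3118,  0.3665,  0.3527],
       [ 0.0161,  0.7802,  0.6253,  0.6623],
       [ 0.    ,  0.    ,  0.    ,  1.    ]])}
top {'fx': 464.29520577714453, 'fy': 464.29520577714453, 'cx': 320.272441445232, 'cy': 235.72293772948268, 'pose': array([[ 0.0145,  0.9933, -0.1147,  0.4676],
       [-0.9999,  0.0143, -0.0021,  0.016 ],
       [-0.0005,  0.1147,  0.9934,  0.9094],
       [ 0.    ,  0.    ,  0.    ,  1.    ]])}
wrist {'fx': 396.73443071693805, 'fy': 396.73443071693805, 'cx': 323.2899675451177, 'cy': 237.02188668186355, 'T_tool_cam': array([[ 1.    ,  0.0011,  0.0003,  0.    ],
       [-0.    ,  0.2693, -0.963 , -0.1704],
       [-0.0012,  0.963 ,  0.2693,  0.076 ],
       [ 0.    ,  0.    ,  0.    ,  1.    ]])}
0.15 [ 0.2386 -0.5774  0.2135] [[ 0.3818 -0.0003  0.9242]
 [-0.9242  0.0009  0.3818]
 [-0.0009 -1.      0.0001]] 0.9969754898873663
```

View pics/scene0.png

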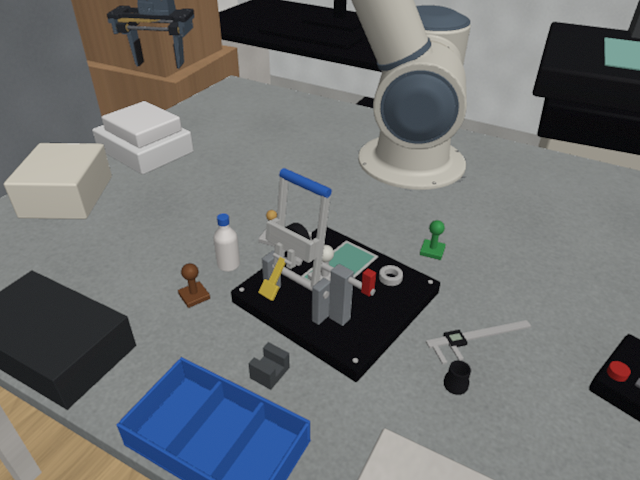

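View pics/top0.png

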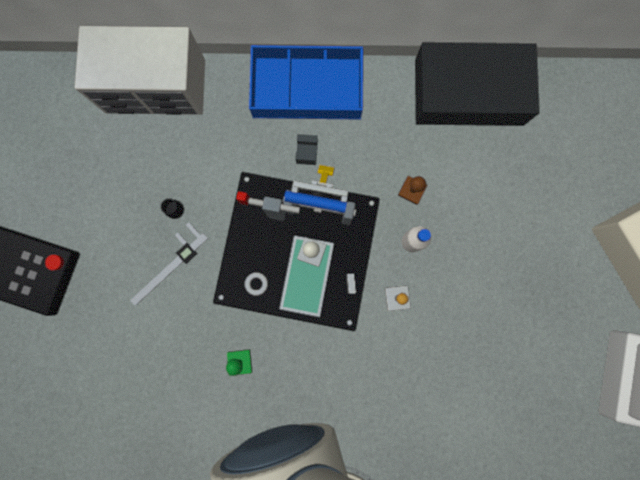

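View pics/wrist0.png

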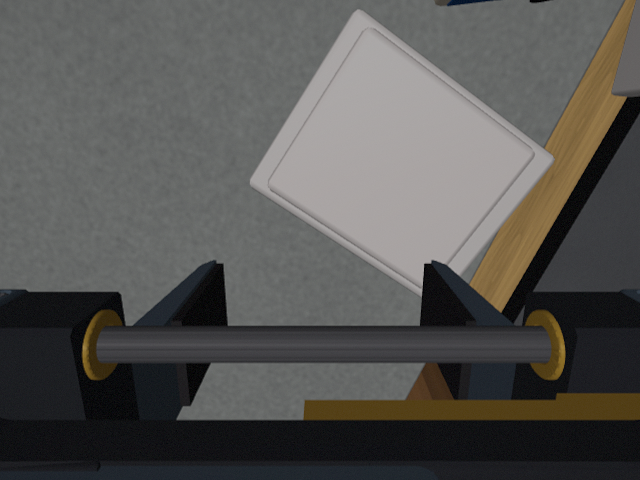

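```bash
cat > h.py <<'E'
from bench import ctrl
import cv2, numpy as np
np.set_printoptions(precision=4,suppress=True)
def rays(n,uv,pose=None):
    p=ctrl.camera_params(n); uv=np.atleast_2d(np.asarray(uv,float))
    T=p['pose'] if pose is None else pose@p['T_tool_cam']
    d=np.c_[(uv[:,0]-p['cx'])/p['fx'],-(uv[:,1]-p['cy'])/p['fy'],-np.ones(len(uv))]
    d=d@T[:3,:3].T; return T[:3,3],d/np.linalg.norm(d,axis=1)[:,None]
def onz(n,uv,z,pose=None):
    o,d=rays(n,uv,pose); return o+d*((z-o[2])/d[:,2])[:,None]
def tri(rs):
    A=np.zeros((3,3));b=np.zeros(3)
    for o,d in rs:
        M=np.eye(3)-np.outer(d,d);A+=M;b+=M@o
    x=np.linalg.solve(A,b); return x,[np.linalg.norm((np.eye(3)-np.outer(d,d))@(x-o)) for o,d in rs]
def proj(n,X,pose=None):
    p=ctrl.camera_params(n); T=p['pose'] if pose is None else pose@p['T_tool_cam']
    c=(np.atleast_2d(X)-T[:3,3])@T[:3,:3]
    return np.c_[p['cx']+p['fx']*c[:,0]/-c[:,2], p['cy']-p['fy']*c[:,1]/-c[:,2]]
def toolpose():
    T=np.eye(4);T[:3,:3]=ctrl.current_eef_rot();T[:3,3]=ctrl.current_tool_pos();return T
def blobs(im,lo,hi,minA=8):
    m=cv2.inRange(cv2.cvtColor(im,cv2.COLOR_BGR2HSV),np.array(lo),np.array(hi))
    n,l,s,c=cv2.connectedComponentsWithStats(m)
    return [(c[i],s[i]) for i in range(1,n) if s[i,4]>=minA],m
E
python3 - <<'E'
from h import *
t=cv2.imread('pics/top0.png'); s=cv2.imread('pics/scene0.png')
g=cv2.cvtColor(t,cv2.COLOR_BGR2GRAY)
m=(g<50).astype(np.uint8); m[:, :205]=0; m[:,390:]=0; m[:160]=0; m[340:]=0
m=cv2.morphologyEx(m,cv2.MORPH_OPEN,np.ones((3,3)))
c=max(cv2.findContours(m,0,2)[0],key=cv2.contourArea)
r=cv2.minAreaRect(c); print(r, cv2.boxPoints(r))
hull=cv2.convexHull(c); q=cv2.approxPolyDP(hull,8,True)[:,0]; print(q)
W=onz('top',cv2.convexHull(c)[:,0].astype(float)+0.,0.03)
r=cv2.minAreaRect((W[:,:2]*1000).astype(np.float32)); print(r); B=cv2.boxPoints(r)/1000; print(B)
for n,im in(('top',t),('scene',s)):
    for nm,lo,hi in (('red',(0,150,80),(8,255,255)),('blue',(105,150,60),(120,255,255)),('yel',(20,150,80),(30,255,255)),('white',(0,0,190),(180,40,255))):
        for cc,st in blobs(im,lo,hi,20)[0]: print(n,nm,cc,st)
cv2.imwrite('pics/c1.png',np.hstack([cv2.resize(t[150:340,200:400],None,fx=2.0,fy=2.0),cv2.resize(s[160:370,220:450],(416,380))]))
E
```

```text
((296.89892578125, 250.471923828125), (143.94606018066406, 134.7614288330078), 11.129189491271973) [[213.2734 302.6931]
 [239.2853 170.466 ]
 [380.5244 198.2507]
 [354.5125 330.4779]]
[[378 199]
 [354 329]
 [214 302]
 [236 200]]
((542.1041259765625, 61.91050720214844), (270.77716064453125, 255.8397674560547), 79.8647232055664)
[[ 0.3924 -0.0489]
 [ 0.6442 -0.0939]
 [ 0.6919  0.1727]
 [ 0.44    0.2177]]
top red [241.25   195.9286] [236 191  11  11  84]
top red [ 52.7512 261.9652] [ 45 255  17  16 201]
top blue [306.003   81.4858] [ 249   45  114   74 8052]
top blue [314.7633 200.7011] [284 191  62  21 659]
top blue [423.7636 234.9727] [418 230  12  11 110]
top yel [324.7904 172.2575] [318 166  16  17 167]
top yel [401.0968 298.    ] [397 295   9   8  31]
top white [156.2918  54.1633] [ 109   28   78   61 2940]
top white [88.6539 76.1034] [ 76  50  41  38 445]
top white [98.95 66.3 ] [98 62  4  9 20]
top white [632.4701 230.3299] [620 212  20  45 485]
top white [412.625  235.4167] [410 230   6  11  48]
top white [308.2812 248.25  ] [304 244   9   9  64]
top white [627.4235 379.9023] [6
[... 300 characters left out ...]
07 428.6517] [  117   358   193   122 15563]
scene yel [271.6915 282.3239] [258 258  27  43 457]
scene white [447.6562  31.5938] [428  27  41   7  64]
scene white [438.8611  37.75  ] [428  35  22   8  36]
scene white [440.7674  67.4419] [428  63  26  14  43]
scene white [140.6347 117.8196] [ 103  102   76   34 1336]
scene white [140.9513 140.5233] [ 94 126  96  29 493]
scene white [ 54.3739 164.717 ] [   5  144   97   42 2795]
scene white [429.2311 171.9778] [402 162  50  15 225]
scene white [449.4674 177.5   ] [431 162  34  23  92]
scene white [421.2745 184.3725] [406 183  29   3  51]
scene white [226.2209 235.7607] [219 228  15  15 163]
scene white [327.3594 250.9688] [324 246   8  10  64]
```

View pics/c1.png

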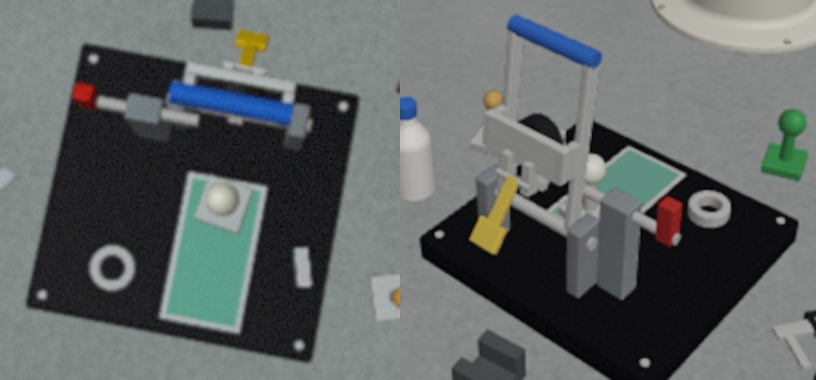

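```bash
cat >> h.py <<'E'
YAW=np.radians(-10.14)
def setF(o,yaw):
    F=np.eye(4);c,s=np.cos(yaw),np.sin(yaw);F[:2,:2]=[[c,-s],[s,c]];F[:2,3]=o;return F
C=np.array([.5421,.0619]);F=setF(C-0.0275*np.array([-np.sin(YAW),np.cos(YAW)]),YAW)
def fw(p): return np.atleast_2d(p)@F[:3,:3].T+F[:3,3]
E
python3 - <<'E'
from h import *
print(F[:2,3])
def T(a,b): return tri([(rays('top',a)[0],rays('top',a)[1][0]),(rays('scene',b)[0],rays('scene',b)[1][0])])
Fi=np.linalg.inv(F)
for nm,a,b in (('knob',(241.25,195.9),(368,280.9)),('bar',(314.76,200.7),(305.2,182.7)),('ball',(309.5,249.5),(326.5,252))):
    x,e=T(a,b); print(nm,x,e,'fix',(Fi@np.r_[x,1])[:3])
t=cv2.imread('pics/top0.png'); s=cv2.imread('pics/scene0.png')
P=[[-.13,-.11,.03],[.13,-.11,.03],[.13,.165,.03],[-.13,.165,.03],[0,0,.09],[.06,.125,.159],[.06,.13,.159],[.08,0,.26]]
for n,im in(('top',t),('scene',s)):
    for u in proj(n,fw(P)): cv2.circle(im,tuple(int(round(v*16)) for v in u),24,(255,0,255),-1,cv2.LINE_AA,4)
cv2.imwrite('pics/c2.png',np.hstack([cv2.resize(t[150:340,200:400],None,fx=2.0,fy=2.0,interpolation=0),cv2.resize(s[160:370,220:450],(416,380))]))
E
```

```text
[0.5373 0.0348]
knob [0.6211 0.1505 0.1455] [np.float64(0.00028219351242142037), np.float64(0.00028219351242140644)] fix [0.0622 0.1286 0.1455]
bar [0.5923 0.0266 0.2596] [np.float64(0.0007624182773085185), np.float64(0.0007624182773085271)] fix [0.0556 0.0016 0.2596]
ball [0.5368 0.0369 0.0942] [np.float64(0.0006305610859266867), np.float64(0.0006305610859266831)] fix [-0.0008  0.002   0.0942]
```

View pics/c2.png

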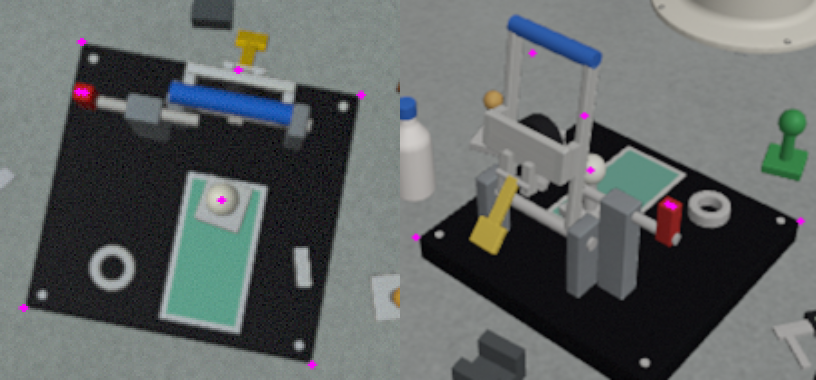

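```bash
cat >> h.py <<'E'
fx,fy,fz=F[:3,0],F[:3,1],F[:3,2]
RA=np.c_[fx,-fz,fy]   # jaws along fixture x, camera on +y side
RB=np.c_[-fx,-fz,-fy]
RC=np.c_[fy,-fz,-fx]  # jaws along fixture y, camera towards robot
RD=np.c_[-fy,-fz,fx]
def st(m=''): print(m,'t %.2f'%ctrl.current_t(),'fix',(ctrl.current_tool_pos()-F[:3,3])@F[:3,:3],'f',ctrl.current_contact_force()@F[:3,:3],'w %.3f'%ctrl.current_grip_width())
E
python3 - <<'E'
from h import *
for nm,p in (('knobhi',[.062,.1286,.36]),('knob',[.062,.1286,.133]),('knobout',[.062,.158,.133]),('barbehind',[.09,0,.25]),('down',[-.09,0,.098]),('latch',[.069,0,.16]),('latchlo',[.08,0,.13])):
    for R,n in ((RA,'A'),(RB,'B'),(RC,'C'),(RD,'D')):
        print(nm,n,ctrl.ik(fw(p)[0],R))
E
```

```text
knobhi A [ 8.2724 24.1257 61.5542 -0.     94.3202 18.4124]
knobhi B [   8.2724   24.1257   61.5542   -0.       94.3202 -161.5876]
knobhi C [  8.2724  24.1257  61.5542  -0.      94.3202 -71.5876]
knobhi D [  8.2724  24.1257  61.5542  -0.      94.3202 108.4124]
knob A [ 8.2724 34.0459 80.2161 -0.     65.738  18.4124]
knob B [   8.2724   34.0459   80.2161   -0.       65.738  -161.5876]
knob C [  8.2724  34.0459  80.2161  -0.      65.738  -71.5876]
knob D [  8.2724  34.0459  80.2161  -0.      65.738  108.4124]
knobout A [10.7423 34.9566 78.2937 -0.     66.7497 20.8823]
knobout B [  10.7423   34.9566   78.2937   -0.       66.7497 -159.1177]
knobout C [ 10.7423  34.9566  78.2937  -0.      66.7497 -69.1177]
knobout D [ 10.7423  34.9566  78.2937  -0.      66.7497 110.8823]
barbehind A [-3.7246 26.6367 74.0918 -0.     79.2714  6.4154]
barbehind B [  -3.7246   26.6367   74.0918   -0.       79.2714 -173.5846]
barbehind C [ -3.7246  26.6367  74.0918  -0.      79.2714 -83.5846]
barbehind D [-3.7246 26.6367 74.0918 -0.     79.2714 96.4154]
down A [ -1.1412  24.525  108.6204  -0.      46.8546   8.9988]
down B [  -1.1412   24.525   108.6204   -0.       46.8546 -171.0012]
down C [ -1.1412  24.525  108.6204  -0.      46.8546 -81.0012]
down D [ -1.1412  24.525  108.6204  -0.      46.8546  98.9988]
latch A [-3.5014 29.8687 83.6432 -0.     66.488   6.6386]
latch B [  -3.5014   29.8687   83.6432   -0.       66.488  -173.3614]
latch C [ -3.5014  29.8687  83.6432  -0.      66.488  -83.3614]
latch D [-3.5014 29.8687 83.6432 -0.     66.488  96.6386]
latchlo A [-3.6202 32.6159 83.8042 -0.     63.5799  6.5198]
latchlo B [  -3.6202   32.6159   83.8042   -0.       63.5799 -173.4802]
latchlo C [ -3.6202  32.6159  83.8042  -0.      63.5799 -83.4802]
latchlo D [-3.6202 32.6159 83.8042 -0.     63.5799 96.5198]
```

Run:
```python
from h import *
p=ctrl.current_tool_pos(); ctrl.move_l([p[0],p[1],.36],vel=.25)
ctrl.command_gripper(.5)
st('up')
ctrl.goto(fw([.062,.1286,.30])[0],RA); st('over knob')
T=toolpose(); im=ctrl.read_camera('wrist'); cv2.imwrite('pics/w1.png',im); np.save('w1.npy',T)
for b,s in blobs(im,(0,150,60),(8,255,255),40)[0]: print(b,s)
print(proj('wrist',fw([[.06,.1286,.159],[.06,.125,.159]]),T))
```

```text
up t 1.71 fix [-0.1862 -0.6552  0.36  ] f [-0.1123 -0.534   0.3066] w 0.497
over knob t 4.61 fix [0.0624 0.1279 0.3001] f [ 0.425  -0.0076  0.0421] w 0.497
[319.1544 220.8622] [311 207  17  27 421]
[[320.5144 222.8607]
 [320.5328 227.186 ]]
```

View pics/w1.png

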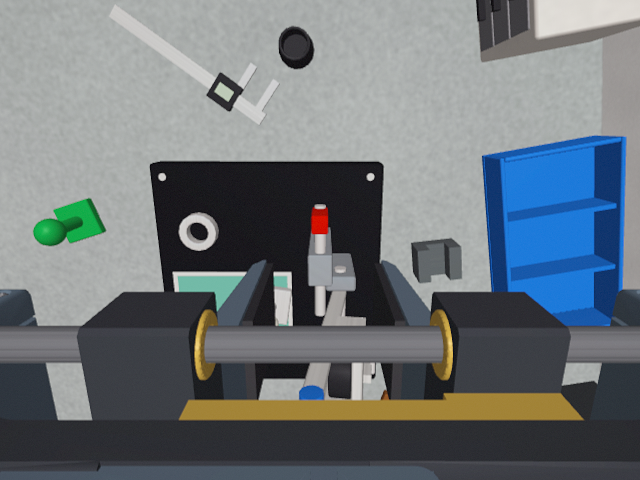

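The wrist view shows the red knob at (319, 220), within 4 px of its projection. Candidates in the top picture:
- Red: the knob at (241,196) or the button box at (53,262).
- Balls: white at (309,249), green at (235,367), brown at (417,185) or brass at (402,298).
- Blue: the bar at (315,201), the bottle cap at (424,235) or the tray at (306,81).
- Yellow: the lever at (325,172).

I'm using the parts on the black fixture. Next I draw the catch.

Run:
```python
from h import *
print(ctrl.move_l(fw([.061,.1286,.131])[0],vel=.15,contact_N=8)); st('down')
ctrl.command_gripper(0.0); st('shut')
r=ctrl.move_l(fw([.061,.150,.131])[0],vel=.06,contact_N=12); st('pull %s'%r)
if not r:
    r=ctrl.move_l(fw([.061,.166,.131])[0],vel=.02,contact_N=10); st('pull %s'%r)
im=ctrl.read_camera('scene'); cv2.imwrite('pics/s2.png',cv2.resize(im[130:400,200:480],(800,600)[:2] and (622,600)))
for b,s in blobs(im,(0,150,60),(8,255,255),40)[0]: print(b,s)
```

```text
False
down t 5.93 fix [0.0615 0.1288 0.1319] f [ 0.0163 -0.4098  0.7823] w 0.502
shut t 6.53 fix [0.0593 0.1286 0.131 ] f [-11.071    1.2099   7.4499] w 0.148
pull False t 7.03 fix [0.0594 0.1505 0.131 ] f [-11.2012   2.412    7.175 ] w 0.152
pull True t 7.54 fix [0.0592 0.1574 0.131 ] f [-1.3079 -2.8394  8.3261] w 0.149
[618.492  370.8396] [607 361  24  21 374]
```

View pics/s2.png

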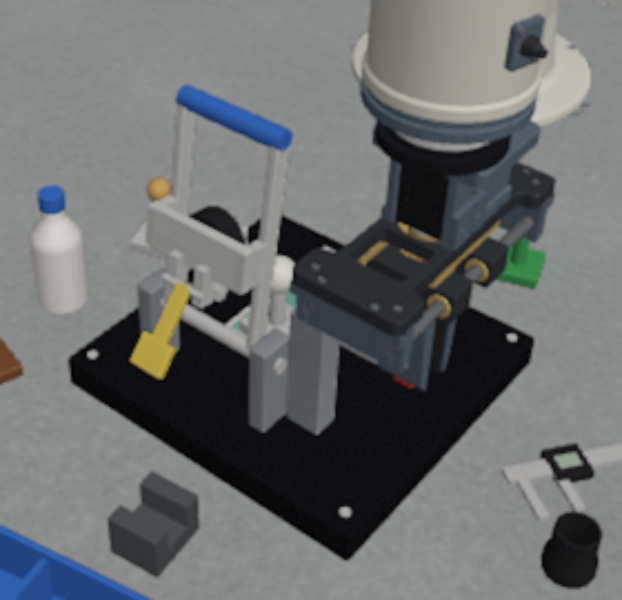

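Run:
```python
from h import *
r=ctrl.move_l(fw([.0592,.164,.131])[0],vel=.02,contact_N=12); st('pull %s'%r)
ctrl.command_gripper(.4); st('open')
ctrl.move_l(fw([.0605,.162,.30])[0],vel=.25); st('up')
T=toolpose(); im=ctrl.read_camera('wrist'); t=ctrl.read_camera('top')
cv2.imwrite('pics/w3.png',im)
for b,s in blobs(im,(0,150,60),(8,255,255),40)[0]: print('w',b,s)
for b,s in blobs(t,(0,150,60),(8,255,255),40)[0]: print('top',b,s)
P=fw([[.06,.155,.159],[.06,.147,.159],[.06,.163,.159]]); print(proj('wrist',P,T),proj('top',P))
s=ctrl.read_camera('scene')
for b,ss in blobs(s,(0,150,60),(8,255,255),40)[0]: print('sc',b,ss)
cv2.imwrite('pics/c3.png',im[100:340,200:500])
```

```text
pull True t 7.80 fix [0.0591 0.1573 0.1309] f [-1.1098 -2.6076  6.9429] w 0.149
open t 8.34 fix [0.0586 0.1574 0.1302] f [ 0.2314 -0.2672 -0.3308] w 0.402
up t 9.17 fix [0.0599 0.1617 0.2985] f [-0.2949 -0.167  -0.4875] w 0.403
w [323.7443 226.6968] [315 212  18  29 442]
top [225.046  193.8736] [220 189  11  12  87]
top [ 52.9943 260.5429] [ 45 254  19  13 175]
[[324.812  231.4928]
 [324.8127 240.9888]
 [324.8114 221.866 ]] [[224.0695 192.4625]
 [228.8228 193.3718]
 [219.3183 191.5537]]
sc [384.0616 290.1575] [377 278  15  27 292]
sc [618.5366 370.7778] [607 361  24  21 369]
```

View pics/c3.png

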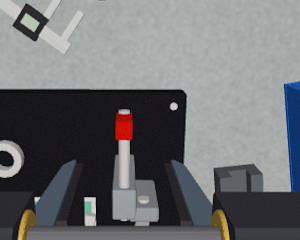

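Run:
```python
from h import *
Fi=np.linalg.inv(F)
for a,b in (((241.25,195.9286),(368,280.919)),((225.046,193.874),(384.06,290.157))):
    x,e=tri([(rays('top',a)[0],rays('top',a)[1][0]),(rays('scene',b)[0],rays('scene',b)[1][0])]); print(e[0],(Fi@np.r_[x,1])[:3])
```

```text
0.0002916018552476577 [0.0621 0.1286 0.1454]
0.0004928117378038115 [0.0609 0.1565 0.1428]
```

```bash
cat >> h.py <<'E'
def bar(th): return np.array([.08-.17*np.cos(th),0,.09+.17*np.sin(th)])
E
python3 - <<'E'
from h import *
ctrl.command_gripper(0.0)
ctrl.move_l(fw([.095,.12,.31])[0],vel=.25)
ctrl.move_l(fw([.095,0.0,.31])[0],vel=.25); st('behind hi')
print(ctrl.move_l(fw([.095,0,.238])[0],vel=.12,contact_N=5)); st('behind')
off=np.array([.0215,0,-.02])
for th in (1.40,1.2,1.0,.85,.7):
    r=ctrl.move_l(fw(bar(th)+off)[0],vel=.1,contact_N=15); st('th %.2f %s'%(th,r))
    if r: break
s=ctrl.read_camera('scene'); cv2.imwrite('pics/s4.png',cv2.resize(s[130:400,200:480],(622,600)))
E
```

```text
behind hi t 11.01 fix [0.0946 0.0003 0.31  ] f [-1.3292  0.6581  0.4964] w 0.004
False
behind t 11.76 fix [0.0953 0.0004 0.2387] f [-0.0353 -0.3462  0.2998] w 0.008
th 1.40 False t 12.13 fix [0.073  0.0001 0.2384] f [ 0.61    0.296  -1.2228] w 0.006
th 1.20 False t 12.62 fix [ 0.0403 -0.      0.2287] f [0.9364 0.3388 1.1708] w 0.005
th 1.00 False t 13.12 fix [0.0101 0.     0.2133] f [0.2975 0.3897 0.4533] w 0.006
th 0.85 False t 13.53 fix [-0.0103 -0.      0.198 ] f [-0.0874 -0.6578 -0.0576] w 0.006
th 0.70 False t 13.93 fix [-0.0284 -0.      0.1797] f [0.8416 0.8244 0.2892] w 0.004
```

View pics/s4.png

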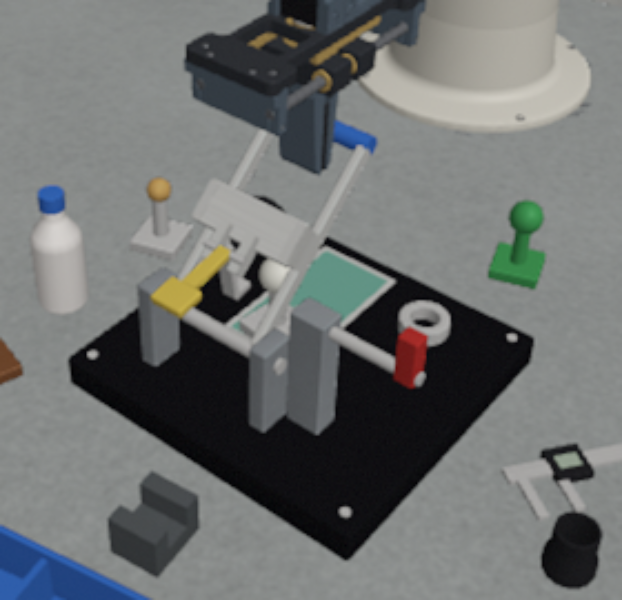

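Run:
```python
from h import *
p=(ctrl.current_tool_pos()-F[:3,3])@F[:3,:3]
ctrl.move_l(fw(p+[.006,0,0])[0],vel=.1)
ctrl.move_l(fw(p+[.006,0,.075])[0],vel=.2)
b=bar(.7); ctrl.move_l(fw([b[0],0,p[2]+.075])[0],vel=.15); st('above')
r=ctrl.move_l(fw(b+[0,0,.004])[0],vel=.03,contact_N=2); st('touch %s'%r)
z=((ctrl.current_tool_pos()-F[:3,3])@F[:3,:3])[2]-.008; th=np.arcsin((z-.09)/.17); print('th',th)
for t in (.55,.4,.28,.18):
    if t>th: continue
    r=ctrl.move_l(fw(bar(t)+[0,0,.008])[0],vel=.06,contact_N=9); st('th %.2f %s'%(t,r))
    if r: break
s=ctrl.read_camera('scene'); cv2.imwrite('pics/s5.png',cv2.resize(s[130:400,200:480],(622,600)))
```

```text
above t 15.09 fix [-0.0508 -0.      0.2542] f [-0.0679 -0.5441 -0.5008] w 0.001
touch True t 16.40 fix [-0.0508 -0.      0.2103] f [ 0.0748  0.6054 -0.4066] w 0.006
th 0.7215856068808696
th 0.55 True t 16.61 fix [-0.0522 -0.0001  0.2085] f [-0.8256 -0.882   0.037 ] w 0.007
```

View pics/s5.png

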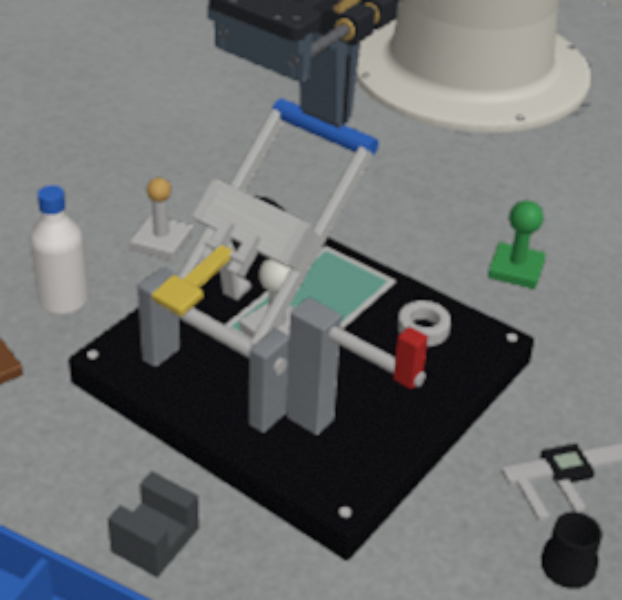

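Run:
```python
from h import *
for t in (.6,.45,.3,.2,.14):
    r=ctrl.move_l(fw(bar(t)+[0,0,.008])[0],vel=.05,contact_N=16); st('th %.2f %s'%(t,r))
    if r: break
s=ctrl.read_camera('scene'); cv2.imwrite('pics/s6.png',cv2.resize(s[130:400,200:480],(622,600)))
```

```text
th 0.60 False t 17.15 fix [-0.0599 -0.      0.1941] f [ 1.0719 -0.0678  0.2   ] w 0.006
th 0.45 False t 17.81 fix [-0.0728 -0.      0.172 ] f [-0.7466  0.1476  0.2592] w 0.008
th 0.30 False t 18.47 fix [-0.0824 -0.      0.1482] f [-0.1809  0.2183  0.1722] w -0.002
th 0.20 False t 18.96 fix [-0.0868 -0.0001  0.1315] f [0.6002 0.7677 0.0241] w 0.002
th 0.14 False t 19.31 fix [-0.0886 -0.      0.1214] f [ 0.5808 -0.2959 -0.7166] w 0.006
```

View pics/s6.png

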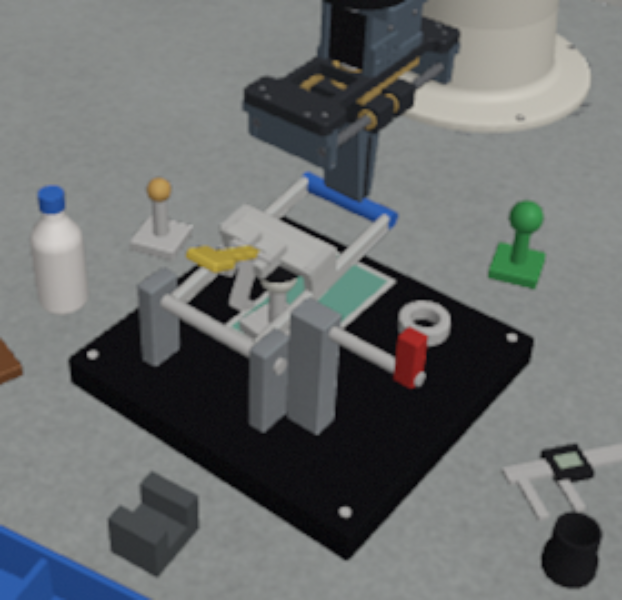

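Run:
```python
from h import *
# slow, follow arc in z; down to ~5mm above the expected seat
for z in (.110,.104):
    th=np.arcsin((z-.008-.09)/.17)
    r=ctrl.move_l(fw(bar(th)+[0,0,.008])[0],vel=.015,contact_N=6); st('z %.4f %s'%(z,r))
    if r: break
s=ctrl.read_camera('scene'); cv2.imwrite('pics/s7.png',cv2.resize(s[200:320,240:420],(800,533)))
```

```text
z 0.1100 False t 20.29 fix [-0.0894 -0.      0.11  ] f [-0.6269  0.3381 -0.3149] w 0.009
z 0.1040 False t 20.84 fix [-0.0899 -0.      0.1039] f [0.0068 0.3268 0.0779] w 0.008
```

View pics/s7.png

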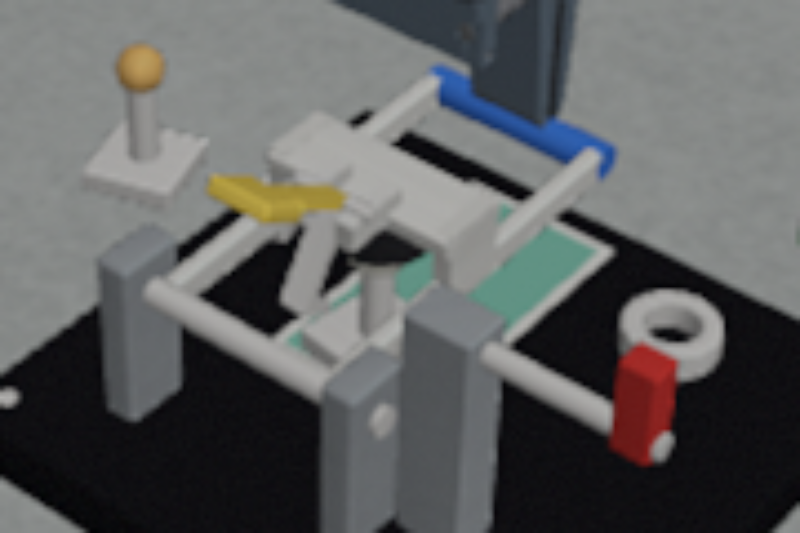

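Nearly down: the cup at (385,245) already covers the ball and the gauge is upright. I'll finish slowly with a force stop.

Run:
```python
from h import *
z=.104
while z>.0955:
    z-=.001
    r=ctrl.move_l(fw([-.09,0,z])[0],vel=.006,contact_N=6); st('z %.4f %s'%(z,r))
    if r: break
s=ctrl.read_camera('scene'); cv2.imwrite('pics/s8.png',cv2.resize(s[200:320,240:420],(800,533)))
```

```text
z 0.1030 False t 21.21 fix [-0.09   0.     0.103] f [-0.9193  0.0501  0.4026] w 0.006
z 0.1020 False t 21.52 fix [-0.09   -0.      0.1019] f [-1.0514 -0.8299 -0.2267] w 0.004
z 0.1010 False t 21.84 fix [-0.09   0.     0.101] f [-1.2982  0.0985  0.2153] w 0.003
z 0.1000 False t 22.16 fix [-0.09 -0.    0.1 ] f [-0.2903 -0.3609  0.0121] w 0.004
z 0.0990 False t 22.48 fix [-0.09  -0.     0.099] f [0.0308 0.831  0.5836] w 0.007
z 0.0980 False t 22.79 fix [-0.09   0.     0.098] f [-0.6044 -0.2844  0.3402] w 0.005
z 0.0970 True t 23.02 fix [-0.09    0.      0.0972] f [0.8518 0.3064 4.6758] w 0.008
```

View pics/s8.png

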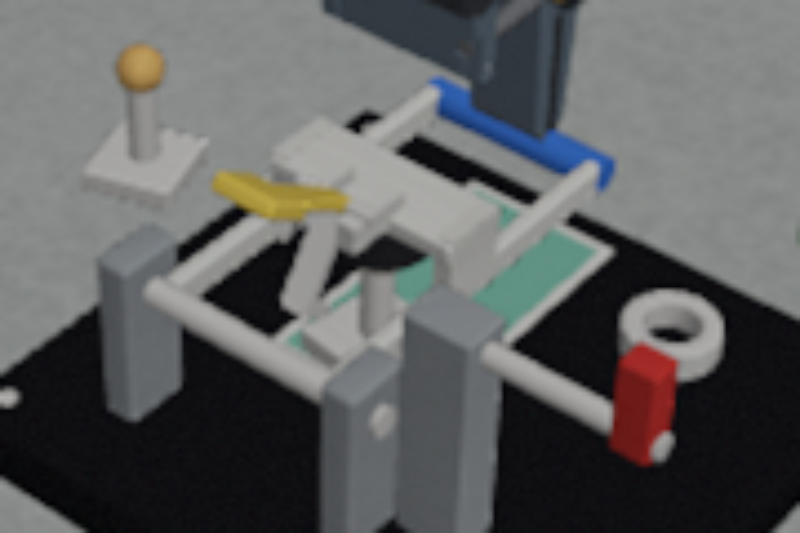

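Run:
```python
from h import *
ctrl.move_l(fw([-.09,0,.102])[0],vel=.02); st('off')
s=ctrl.read_camera('scene'); cv2.imwrite('pics/s9.png',cv2.resize(s[200:320,240:420],(800,533)))
ctrl.move_l(fw([-.09,0,.21])[0],vel=.25)
ctrl.move_l(fw([.077,0,.21])[0],vel=.25); st('over latch')
r=ctrl.move_l(fw([.077,0,.145])[0],vel=.04,contact_N=2); st('touch %s'%r)
s=ctrl.read_camera('scene'); cv2.imwrite('pics/s10.png',cv2.resize(s[200:320,240:420],(800,533)))
```

```text
off t 23.47 fix [-0.0899  0.      0.1021] f [-0.185   0.0873  0.2457] w 0.001
over latch t 24.92 fix [ 0.0756 -0.0001  0.209 ] f [ 1.1123 -0.2801  0.1164] w 0.007
touch True t 26.02 fix [ 0.0769 -0.0001  0.1624] f [0.6953 1.1986 0.6117] w 0.007
```

View pics/s9.png

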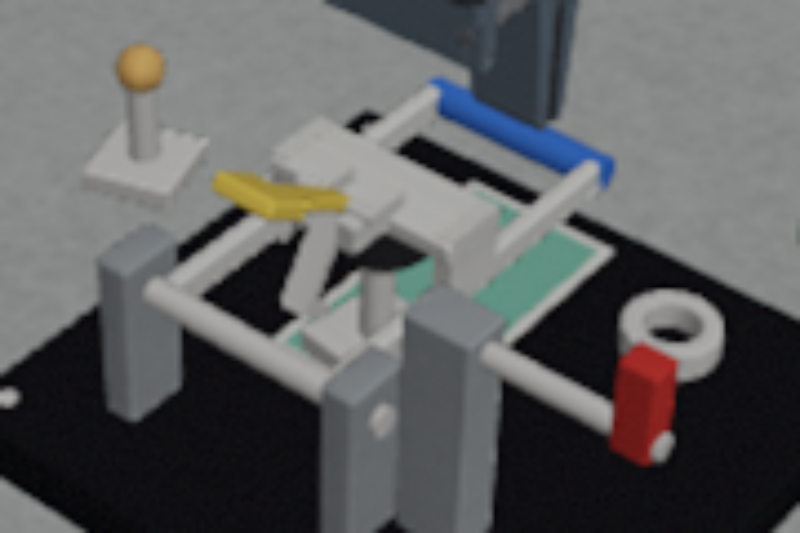

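View pics/s10.png

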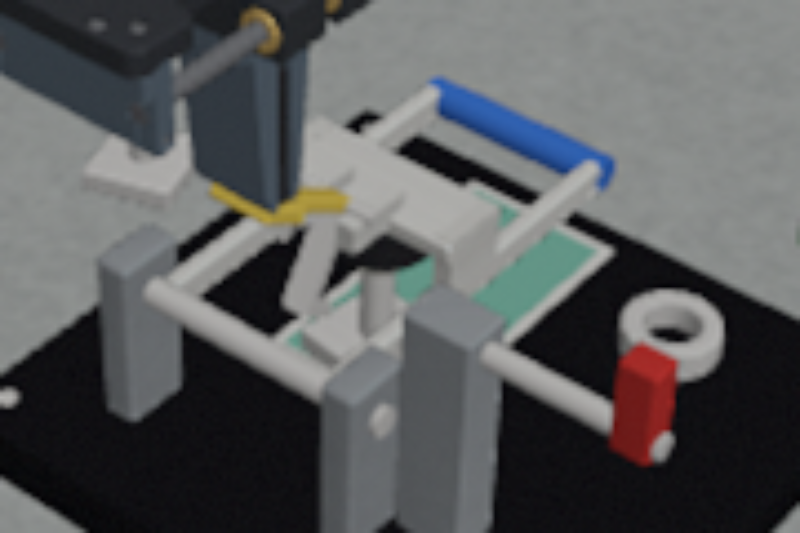

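Run:
```python
from h import *
r=ctrl.move_l(fw([.080,0,.136])[0],vel=.025,contact_N=10); st('press %s'%r)
if not r:
    z=.136
    while z>.126:
        z-=.0015
        r=ctrl.move_l(fw([.080,0,z])[0],vel=.008,contact_N=8); st('z %.4f %s'%(z,r))
        if r: break
s=ctrl.read_camera('scene'); cv2.imwrite('pics/s11.png',cv2.resize(s[200:320,240:420],(800,533)))
```

```text
press False t 27.30 fix [ 0.0797 -0.      0.1359] f [ 0.4593 -0.3382  0.3808] w 0.005
z 0.1345 False t 27.63 fix [0.08   0.     0.1345] f [0.907  0.6656 0.2734] w 0.006
z 0.1330 False t 27.97 fix [ 0.08   -0.      0.1329] f [-0.0856 -0.1665  1.4913] w 0.005
z 0.1315 False t 28.30 fix [ 0.0799 -0.      0.1314] f [ 1.6395 -0.0653  0.125 ] w 0.005
z 0.1300 False t 28.63 fix [0.0801 0.     0.1301] f [ 0.1695 -0.0062  4.5545] w 0.004
z 0.1285 True t 28.84 fix [0.0801 0.     0.1298] f [-2.075  -1.106  10.9933] w 0.009
```

View pics/s11.png

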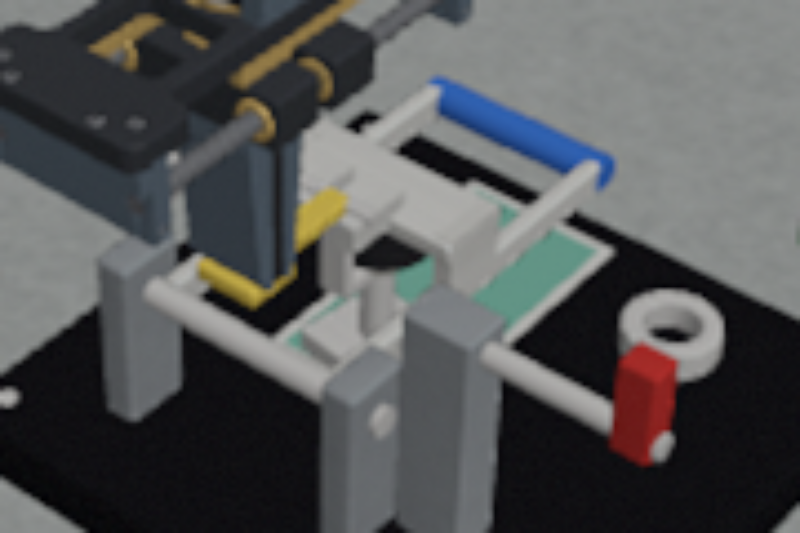

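Run:
```python
from h import *
ctrl.move_l(fw([.080,0,.136])[0],vel=.03); ctrl.move_l(fw([.08,0,.33])[0],vel=.25)
ctrl.goto(np.array([.35,-.40,.36]),RA); st('away')
s=ctrl.read_camera('scene'); t=ctrl.read_camera('top')
cv2.imwrite('pics/s12.png',cv2.resize(s[160:400,180:480],(750,600))); cv2.imwrite('pics/t12.png',t)
Fi=np.linalg.inv(F)
t0=cv2.imread('pics/top0.png'); d=cv2.absdiff(t,t0).max(2)>60
print([ (st[:4]) for c,st in zip(*[cv2.connectedComponentsWithStats(d.astype(np.uint8))[i] for i in (3,2)]) if 15<st[4]<9e4])
B=lambda im:max([b for b in blobs(im,(105,150,60),(120,255,255),200)[0] if (abs(b[0]-[300,240])<[90,80]).all()],key=lambda b:b[1][4])[0]
a,b=B(t),B(s);x,e=tri([(rays('top',a)[0],rays('top',a)[1][0]),(rays('scene',b)[0],rays('scene',b)[1][0])]);print('bar',a,b,(Fi@np.r_[x,1])[:3],e[0])
```

```text
away t 32.01 fix [-0.1072 -0.4604  0.3599] f [-0.321   0.5478  1.1434] w 0.003
[array([318, 165,  16,  18], dtype=int32), array([275, 181,  73, 129], dtype=int32), array([220, 189,  13,  13], dtype=int32), array([235, 191,  14,  13], dtype=int32), array([283, 206,  10,   5], dtype=int32), array([294, 240,   8,  15], dtype=int32), array([313, 246,   6,  11], dtype=int32), array([322, 246,   7,  15], dtype=int32), array([301, 257,  16,   5], dtype=int32), array([248, 425,  77,  34], dtype=int32), array([190, 444,  50,  36], dtype=int32), array([239, 457,  26,  17], dtype=int32), array([255, 465,  44,  15], dtype=int32), array([298, 470,  55,  10], dtype=int32)]
bar [300.1654 300.0891] [355.7695 229.0855] [-0.0903  0.0005  0.0914] 3.5370525519189654e-06
```

View pics/s12.png

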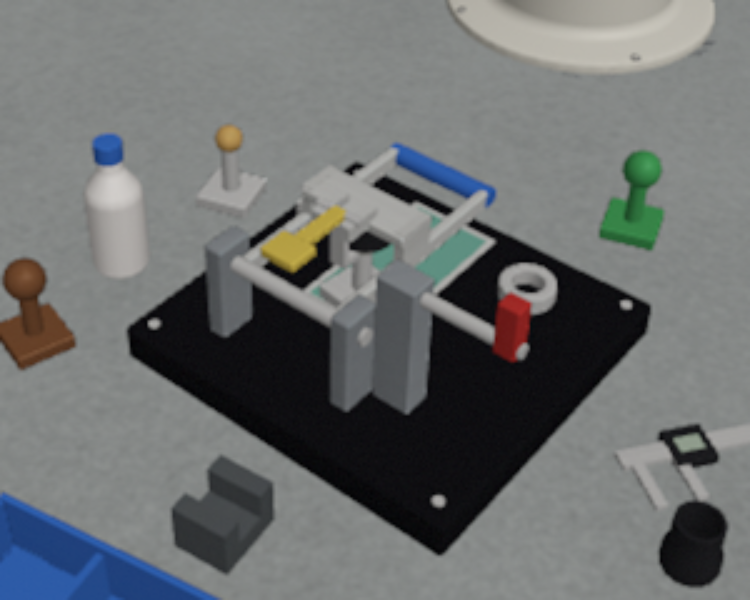

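View pics/t12.png

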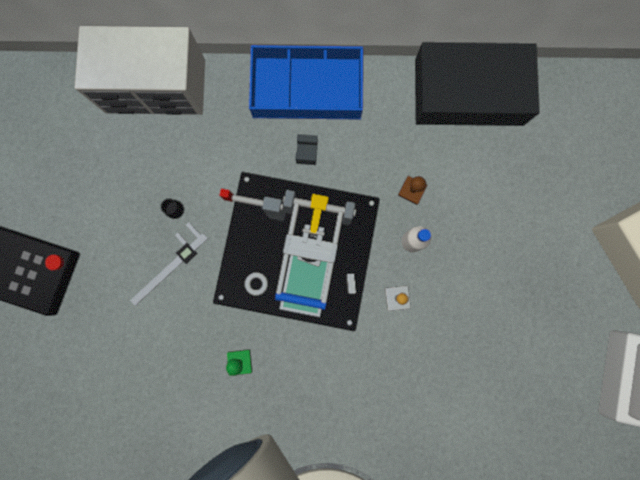

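The arm is level: the bar is at fixture (-90, 0, 91) mm, against (-90, 0, 90) expected. The latch lies flat at (290,248), the catch is out at (512,328), and the gauge stands upright. Nothing else has moved.

```bash
python3 -c "
from bench import ctrl
print(ctrl.sign_off(), ctrl.current_t())"
```

```text
the job is handed in; nothing more can be done
the job is handed in; nothing more can be done
```

The ball gauge is clamped and the job is handed in at about 32 s of the 59 s allowed. I drew the catch with the arm still up, swung the arm down by its blue bar until the cup sat on the ball, then pressed the latch down.

What the checks showed:
- **Catch:** it stopped twice at the same place against a rise of 10 to 12 N. The cameras put its travel at about 28 mm from where it started. I take that as fully drawn, though the cameras alone could be off by 1 to 2 mm.
- **Cup:** a lasting push of about 4.7 N at the bar marked it as home. After I let go, the cameras measured the bar 91 mm above the table, against 90 mm expected.
- **Latch:** it reached its hard stop at 130 mm height, with about 11 N on the tool.
- **Gauge and bench:** the gauge looked upright and in place in the pictures. Comparing the top pictures from before and after showed changes only at the clamp, catch, latch and robot.

One contact stop went off early during the swing, at about 9 N on first touching the bar. I carried on with a higher limit until close to the ball, then set it back to 6 N for the last part.

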